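# Measure the coating of an oven-dried test rod

## Task

Take the grey coated rod from its white drying cradle and press it down into the two forks of the metal clip until the sprung jaw snaps shut over it, then let go of it; the two black rings drawn on the rod must lie between the forks. Then pull the thickness gauge up out of its round stand and set its notched foot astride the rod midway between the two rings, gauge upright and notch in line with the rod, pressing gently so that the sprung foot goes in about half of its 8 mm travel. Finish like that, with the program ending while the robot still holds the gauge on the spot, with the jaw shut over the rod, and leave the timer, the marker and the petri dish alone.

Things in the scene. Friction and masses are not known exactly. Their poses are not given: they have to be found in the camera images.
- rod: the coated test rod, grey, 12 mm in diameter and 150 mm long, 0.13 kg; origin on its axis at mid-length, y axis along the rod. It lies level in the cradle at the start. A bare steel stub, 6 mm in diameter and 12 mm long, sticks out of its -y end. It may lie in the clip either way round
- rod_mark (a point): the spot to measure: on the rod's axis (6 mm under its surface), 20 mm from the middle towards +y, midway between two thin black rings that are drawn round the rod 15 mm apart; y axis along the rod
- cradle: white drying cradle, fixed, 44 x 104 mm, 42.5 mm high, with two vees (posts 8 mm thick, inner faces 82 mm apart along its y axis) in which the rod lies along the cradle's y axis with the rod's axis 40 mm above the worktop; between the posts only a 6 mm base plate. Origin at the centre of its underside
- clip: the metal clip, fixed; base 60 x 136 mm, 12 mm high; origin at the centre of its underside, y axis along the rod's place. Two forks 8 mm thick, inner faces 80 mm apart (y = -40 and 40 mm), tops 74 mm high; upward slots 14 mm wide, flaring to 28 mm at the top. Just outside each fork (y 49 to 56 mm) a jaw finger, 80 mm high, reaches over the slot from the +x side
- clip_seat (a point): midway between the forks, 55 mm above the worktop: where the middle of the seated rod's axis should come (15 mm more or less along y does no harm). y axis along the rod's place
- jaw (a joint): the clip's sprung jaw, one shaft with two fingers, hinged under the slots. 0 = shut (as at the start), grows in rad as it swings to the clip's +x side. A rod pressed straight down on the fingers' sloped tops (about 7 to 12 N in all) swings it to about 0.15; it springs back to 0 over the rod when the rod is fully down
- gauge: the thickness gauge, upright in its stand, 150 mm long, 0.11 kg; origin on its axis at the foot's end when the foot is out, z up along the gauge; in the stand 14 mm above the worktop. Square light grey body 26 x 26 mm at z = 52 to 150 mm, sides along x and y (display on -x); collar 38 mm wide at z = 46 to 52 mm, round neck; steel foot 20 mm (x) by 10 mm (y), its 120 degree vee notch runs along y
- gauge_grip (a point): on the gauge's long axis, 120 mm above its origin: a good place to grip the square body from above
- foot_tip (a point): the measuring pin in the middle of the notch of the foot, on the gauge's axis, 5.6 mm above its origin while the foot is out; it touches the rod's top (6 mm above the rod's axis) when the notch sits on the rod. It moves with the foot
- foot (a joint): how far the gauge's sprung foot is pushed in, m: 0 = out, 0.008 = all the way in; it takes 1.2 N to start and 0.4 N more per mm (about 2.8 N half-way)
- stand: grey round stand of the gauge, fixed, 72 mm in diameter at the base, 44 mm tube, rim 60 mm high, bore 29 mm; the gauge's collar rests on the rim with neck and foot hanging in the bore: lift straight up 50 mm to clear it. Origin at the centre of its underside
- timer: white bench timer, 60 x 62 x 18 mm, a bystander to the right of the clip. It lies in front of the drying oven, a tall solid box (0.43 m high) that fills the worktop to the right of y = 0.03 m from x = 0.58 m on (its handle from x = 0.52 m): an arm that comes from the right must pass in front of it, close to the base
- marker: marker pen, 17 x 135 x 16 mm, lying, a bystander
- petri_dish: clear flat dish, 64 x 64 x 16 mm, a bystander
Things that resemble listed ones, but are neither listed nor needed, are in the scene too. What is meant by the gauge is not green, and is the smaller of those in its own colour.

How it is judged:
On the way:
1. the rod lies fully down in both forks with its rings between them, the jaw shut over it, and the fingers off it (z of rod in the frame of clip_seat between -0.003 and 0.003 m and distance between rod and clip_seat below 0.026 m and y of rod_mark in the frame of clip_seat between -0.033 and 0.033 m and angle between the y axis of rod and the y axis of clip, either way round below 0.05 rad and value of joint jaw below 0.04 rad and contact force between the fingers and rod below 0.1 N), for 0.2 s.
At the end, for the whole second after the job is handed in: rod seated in both forks (3 mm), jaw shut, robot off it; gauge held in the fingers on the rod within 5 mm of midway between the rings, upright (0.09 rad), notch in line with the rod (0.12 rad), foot in 1.5 to 6.5 mm, 1 to 7 N (z of rod in the frame of clip_seat between -0.003 and 0.003 m and distance between rod and clip_seat below 0.026 m and y of rod_mark in the frame of clip_seat between -0.033 and 0.033 m and angle between the y axis of rod and the y axis of clip, either way round below 0.05 rad and value of joint jaw below 0.04 rad and contact force between the arm and rod below 0.1 N and y of foot_tip in the frame of rod_mark between -0.005 and 0.005 m and distance between foot_tip and rod_mark below 0.009 m and angle between gauge's own z axis and vertical below 0.09 rad and angle between the y axis of gauge and the y axis of rod, either way round below 0.12 rad and value of joint foot between 0.0015 and 0.0065 m and contact force between gauge and rod between 1 and 7 N and contact force between the fingers and gauge above 1 N and contact force between gauge and clip below 0.1 N and linear speed of gauge below 0.02 m/s); the arm keeps its last pose, push and grip.
It fails at once if the gauge is pressed on the rod with more than 15 N (it must be gentle) (contact force between gauge and rod above 15 N).
It fails at once if the timer is moved by more than 20 mm (distance of timer from where it was at the start of the episode above 0.02 m).
It fails at once if the marker is moved by more than 20 mm (distance of marker from where it was at the start of the episode above 0.02 m).
It fails at once if the petri dish is moved by more than 20 mm (distance of petri_dish from where it was at the start of the episode above 0.02 m).
It also fails if it takes over 64 s, if anything falls off the work surface, if the arm or the gripper's body presses on something with over 40 N, if the wrist force passes 120 N, or if a joint passes its speed limit or range.

## Robot

A 6-joint arm with a two-finger parallel gripper is mounted at the origin on a cart in front of the work surface, level with it; the furniture and walls round the work are solid. World frame = base frame: x ahead of the robot, y to its left, z up, the work surface at z = 0. Lengths are in m, angles in rad, forces in N, time in s.
With the tool pointing down it reaches from about 0.325 to 0.9 m from the base axis. Payload 6.1 kg.
Tool frame: the origin (TCP) lies between the finger pads; the fingertips stand 11 mm ahead of it and the grasp point (between the pads) lies 8 mm behind it (env.tcp_to_tips is the z of the fingertips in the tool frame, in m); z points along the fingers, y is the line along which they close (so a half turn about z gives the same grasp; the last joint's range is limited). The gripper opens to 85 mm and grips with 20 to 120 N. Pads are 22 mm wide; open, the fingers measure 114 mm over their backs; the gripper's body (76 mm by 85 mm) begins 54 mm behind the grasp point. The pads swing forward as they close: fully open they stand 13 mm farther back than shut.
Start: joints at [1.136, 0.22, 1.526, -0, 1.395, -0.126], TCP at [0.19, 0.595, 0.242] pointing down, gripper open.
Joint ranges: [-2.98, 2.98], [-0.91, 2.08], [0.09, 2.57], [-1.24, 4.39], [0.2, 2.65], [-2.68, 2.68]. Speed limits (rad/s): [2.57, 2.57, 3.01, 3.14, 3.14, 3.14].

## Interface

Orientations are given as a rotation vector (axis times angle).
In Python, from plant import env gives the robot as it stands.
- The arm moves only by the tool jog_arm, never from a script. Its argument "plan" is a list of rows, each a list of 4 numbers: the shift along the world's x, y, z in mm, then the turn about the world's z in rad. A call has 1 to 12 rows; each row shifts and turns the commanded pose from where the row before left it; what a row does not reach is not made up. A row lasts 1/12 s, in which the tool goes at most 41.7 mm and 7.16 degrees, less where a joint would pass 70% of its speed; a pose out of reach is approached as far as the arm can. A call with a gripper value outside its range is refused whole. "fingers" is the opening, from 0 (shut) to 1 (fully open), set as the call begins (left out, the last holds). The fingers move at their own pace and stop on an object; the grip force is fixed at half the most. Time passes only in rows, so rows that do not move let the fingers close. It gives the time, the measured TCP pose, the force, the opening and the grip force at its end, in the units of the state.
- env.observe(): the state, without advancing time (a new reading comes with each control period).
- env.get_image(name): name is "scene" or "top" or "wrist"; returns the picture (420x560x3 uint8, blue, green, red); there is no depth.
- env.camera_model(name): a dict with "fx", "fy", "cx", "cy" (pixels), "distortion" ([k1, k2, p1, p2, k3] as OpenCV has them; the pictures are not rectified), "R" (3x3) and "t" (3): a world point X has camera coordinates R X + t. Camera axes: x right, y down, z forward; pixel columns grow to the right and rows downward; lengths in m; the calibration is good to about 2 mm. A picture is of the moment at which its call begins: read the wrist's pose just before it. camera_model takes no time and is no camera call; for the wrist camera it gives the pose at the moment of the call.
- env.finish_job(): hands the job in; it is judged then, once.
The state is a dict: "time": time; "joint_pos": joint angles; "joint_velocities": joint speeds; "joint_torque": joint torques, N m; "tcp_pos": TCP position; "orientation": TCP orientation; "contact_force": force on the tool from outside, world axes, zero at the start; "moment": the same for the moment, N m; "opening": opening from 0.0 (shut) to 1.0 (fully open); "gripper_force": force on a finger pad.
Only numpy, scipy, OpenCV 4.12 (cv2) and the standard library are available. Lean on these libraries where they do the work, as an engineer would, in place of code of your own. Each camera call takes 0.05 s, during which the arm holds its last target. There are 200 camera calls.

## Working session

There is one attempt and no reset: what is moved stays moved. The work goes in short steps, Python scripts to look and compute and a tool call to move; the robot and the scene stay as the last step left them, time stands still between calls to the robot, and variables do not carry over. Pictures are saved under pics/ and viewed, at most 10 in all, crops included, and the job is handed in when it is done.

Besides the shell and the picture viewer there is one more tool, called after "Call:" in YAML: its name, and indented under it one key for each argument. jog_arm: Moves the arm, as the interface text tells. Its arguments: {"type":"object","properties":{"plan":{"type":"array"},"fingers":{"type":"number"}},"required":["plan"]}

```bash
ls; mkdir -p pics; python3 - <<'E'
from plant import env
import cv2
for n in("scene","top"):
    im=env.get_image(n); cv2.imwrite(f"pics/{n}0.png",im); m=env.camera_model(n); print(n,m)
print(env.observe())
E
```

```text
pics
scene {'fx': 384.3736871308129, 'fy': 384.3736871308129, 'cx': 286.6820614756274, 'cy': 215.30881542227579, 'distortion': array([-0.03286264,  0.        ,  0.        ,  0.        ,  0.        ]), 'R': array([[ 0.65090567, -0.75889179, -0.0201262 ],
       [-0.54411129, -0.44787163, -0.70947439],
       [ 0.52940033,  0.4727518 , -0.70444377]]), 't': array([-0.19329355,  0.46474127,  0.73979316])}
top {'fx': 473.4793144381022, 'fy': 473.4793144381022, 'cx': 281.28676413048686, 'cy': 207.79249455094174, 'distortion': array([-0.1667201,  0.       ,  0.       ,  0.       ,  0.       ]), 'R': array([[ 0.01610335, -0.99980855, -0.011115  ],
       [-0.99725217, -0.01525625, -0.07249387],
       [ 0.07231042,  0.01225186, -0.99730692]]), 't': array([0.19981511, 0.58712086, 1.18500223])}
{'time': 0.1, 'joint_pos': array([ 1.13588136e+00,  2.21194094e-01,  1.52751334e+00,  1.35043147e-05,
        1.39469306e+00, -1.26126726e-01]), 'joint_velocities': array([ 0.00013009, -0.00056945, -0.00349533, -0.00152629,  0.00057085,
        0.00106002]), 'joint_torque': array([ 9.43683444e-04, -4.98244786e+01, -3.90543580e+01, -1.34148922e-04,
        5.79448169e-03,  4.54789597e-05]), 'tcp_pos': array([0.1897295 , 0.59494728, 0.2412708 ]), 'orientation': array([-4.83043268e-01, -3.10371413e+00,  2.72252303e-03]), 'contact_force': array([-0.24812347,  0.91027287, -0.09966037]), 'moment': array([ 0.00785373, -0.03586428,  0.06242212]), 'gripper_force': 0.0, 'opening': 0.9997361506540443}
```

View pics/scene0.png

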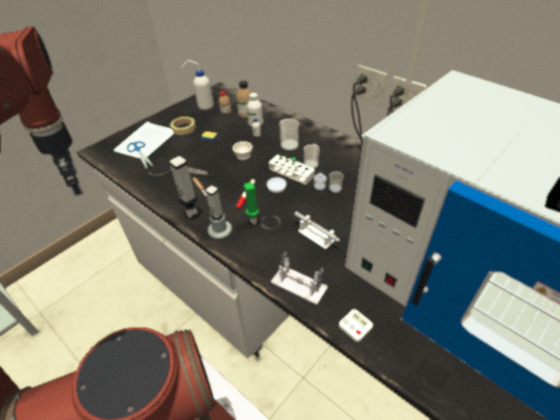

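View pics/top0.png

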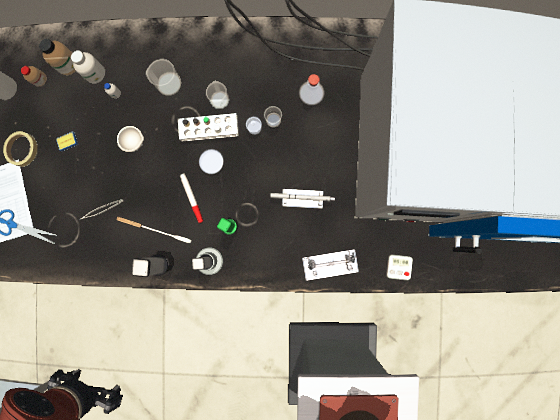

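Scene: the rod on its cradle is at top (303,198), the clip at (330,264), the timer at (400,267), the marker at (190,198) and the dish at (210,161). There are three gauge candidates in the top picture: a tall grey one at (150,267), a smaller grey one in a round stand at (207,262), and a green one at (227,226). I choose (207,262) and check it in one crop.

```bash
cat > h.py <<'E'
import numpy as np, cv2
from plant import env
def ray(m,p):
    K=np.array([[m['fx'],0,m['cx']],[0,m['fy'],m['cy']],[0,0,1]])
    q=cv2.undistortPoints(np.array([[p]],float),K,m['distortion'])[0,0]
    R=np.array(m['R']);t=np.array(m['t'])
    return -R.T@t, R.T@np.array([q[0],q[1],1])
def at_z(m,p,z):
    c,d=ray(m,p); return c+d*(z-c[2])/d[2]
def proj(m,X):
    K=np.array([[m['fx'],0,m['cx']],[0,m['fy'],m['cy']],[0,0,1]])
    return cv2.projectPoints(np.array(X,float).reshape(-1,3),cv2.Rodrigues(np.array(m['R']))[0],np.array(m['t']),K,m['distortion'])[0][:,0]
E
python3 - <<'E'
from h import *
t=env.camera_model("top")
for n,p,z in [("rodL",(271,198),.04),("rodR",(334,199),.04),("clip",(330,264),.012),("gauge",(205,263),.164),("big",(142,267),.2),("green",(228,226),.16),("timer",(400,267),.018)]:
    print(n,at_z(t,p,z).round(4))
a=cv2.imread("pics/top0.png")[170:290,130:370]; a=cv2.resize(a,(800,400),interpolation=2)
cv2.imwrite("pics/c1.png",a)
b=cv2.imread("pics/scene0.png")[150:310,160:350]; b=cv2.resize(b,(712,600),interpolation=2)
cv2.imwrite("pics/c2.png",b)
E
```

```text
rodL [0.607  0.2351 0.04  ]
rodR [0.6069 0.0764 0.04  ]
clip [0.4424 0.0822 0.012 ]
gauge [0.4465 0.3769 0.164 ]
big [0.4358 0.5112 0.2   ]
green [0.5308 0.3271 0.16  ]
timer [ 0.4367 -0.0977  0.018 ]
```

View pics/c1.png

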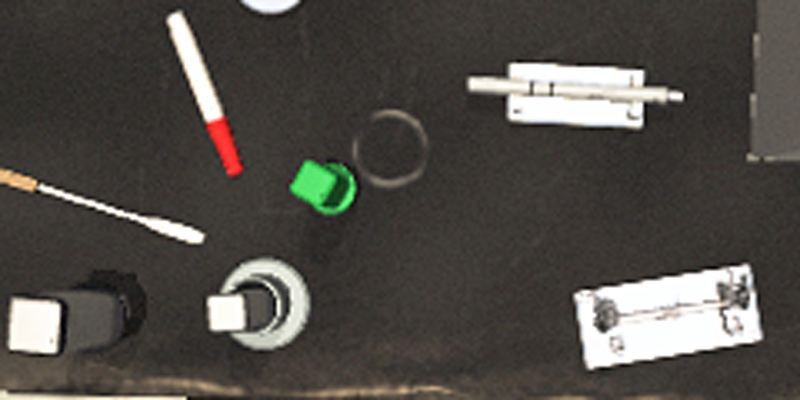

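View pics/c2.png

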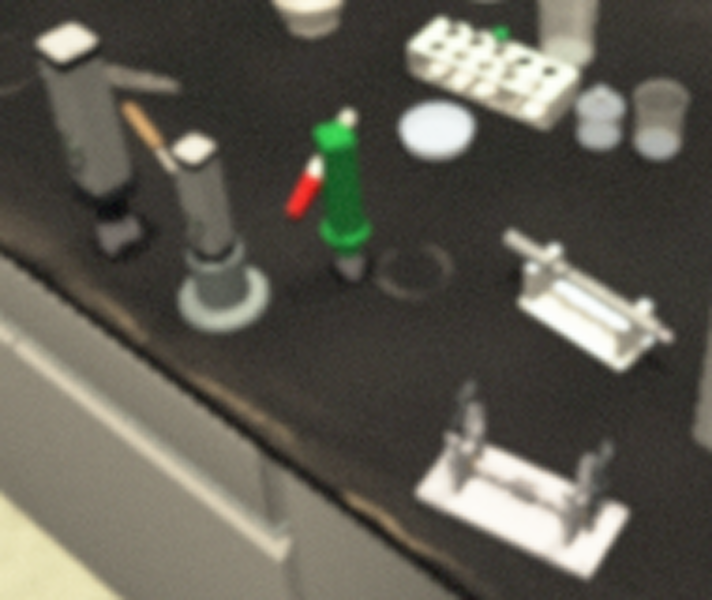

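The crop confirms it: the chosen gauge stands in the round stand at crop (225,312), the larger grey one is at (35,325), and the green one is excluded. The rod's rings, at crop (533,88) and (552,88), are on its left half (world +y). I move above the rod and measure with the wrist camera.

Call:
jog_arm:
  plan:
    - [10, -20, 20, -0.08]
    - [28, -30, 10, -0.09]
    - [28, -30, 0, -0.09]
    - [28, -30, 0, -0.09]
    - [28, -30, 0, -0.09]
    - [28, -30, 0, -0.09]
    - [28, -30, 0, -0.09]
    - [28, -30, 0, -0.09]
    - [28, -30, 0, -0.09]
    - [28, -30, 0, -0.09]
    - [28, -30, 0, -0.09]
    - [28, -30, 0, -0.09]

```text
time: 1.1
tcp_pos: [0.5083, 0.244, 0.2718]
orientation: [-2.003, -2.419, 0.001]
contact_force: [0.5, 0.2, -0.4]
opening: 0.997
gripper_force: 0.0
```

Call:
jog_arm:
  plan:
    - [28, -28, 0, -0.09]
    - [28, -28, 0, -0.09]
    - [28, -28, 0, -0.01]
    - [15, -4, 0, 0]
    - [0, 0, 0, 0]
    - [0, 0, 0, 0]

```text
time: 1.6
tcp_pos: [0.6066, 0.1571, 0.2711]
orientation: [-2.22, -2.221, 0.002]
contact_force: [-0.8, -0.0, -0.1]
opening: 0.998
gripper_force: 0.0
```

```bash
python3 - <<'E'
from h import *
s=env.observe();print(s['time'],s['tcp_pos'],s['orientation'],s['joint_pos'])
m=env.camera_model("wrist");im=env.get_image("wrist");cv2.imwrite("pics/w1.png",im)
import pickle;pickle.dump(m,open("w1.pkl","wb"))
for X in [(.607,.16,.04),(.44,.08,.012)]: print(proj(m,X))
E
```

```text
1.6 [0.60658229 0.15713533 0.27114212] [-2.21998616e+00 -2.22085083e+00  2.08274622e-03] [1.27536254e-01 2.08632326e-01 1.48615366e+00 3.35226444e-04
 1.44874051e+00 1.27105700e-01]
[[282.87475533 183.2250738 ]]
[[155.90765643 240.19731839]]
```

View pics/w1.png

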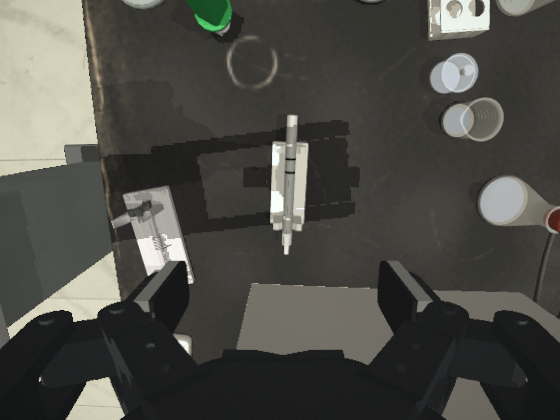

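Wrist view: the rod runs from (292,115) to the stub end (287,254), with rings at (291,158) and (290,172). Clip base corners are at (124,193), (168,186) and (193,280).

```bash
python3 - <<'E'
from h import *
import pickle
m=pickle.load(open("w1.pkl","rb"))
g=cv2.cvtColor(cv2.imread("pics/w1.png"),6)
# rod center columns per row
for r in (120,128,136,246): print(r,g[r,278:305])
print("col",g[108:262,290].tolist())
for n,p,z in [("L",(292,115),.04),("R",(287,254),.04),("ring1",(291,158),.046),("ring2",(290,172),.046)]: print(n,at_z(m,p,z).round(4))
for p in [(124,193),(168,186),(193,280)]: print("clip",at_z(m,p,.012).round(4))
t=env.camera_model("top")
C=[]
for c in [(575,290),(750,264),(762,338),(588,369)]:
    C.append(at_z(t,(130+c[0]*.3-.35,170+c[1]*.3-.35),.012)); print("clipT",C[-1].round(4))
print(np.mean(C,0))
E
```

```text
120 [ 51  50  50  50  51  53  52  53  58 142 172 194 209 223 232 224 213 201
 183 115  50  59  59  60  63  61  61]
128 [ 51  51  36  30  30  30  29  32  68 104 120 132 141 142 150 150 146 138
 130  70  39  38  37  38  37  39  38]
136 [ 30  32  30  32  30  30  29  30  90 111 125 137 145 153 151 148 142 134
 105  56  38  39  39  38  38  40  39]
246 [ 57  57  57  59  59  60 186 223 235 225 177  98  60  56  57  58  59  57
  57  57  57  57  57  59  58  59  59]
col [60, 60, 58, 60, 58, 60, 90, 168, 206, 207, 207, 208, 209, 210, 211, 211, 212, 213, 197, 141, 141, 141, 142, 143, 143, 143, 144, 144, 145, 145, 145, 146, 147, 147, 148, 148, 201, 227, 197, 149, 150, 151, 151, 152, 152, 152, 152, 152, 153, 138, 85, 28, 105, 144, 154, 153, 153, 153, 154, 153, 153, 152, 152, 117, 59, 57, 136, 151, 152, 151, 152, 153, 152, 152, 151, 151, 151, 151, 150, 150, 149, 150, 150, 149, 149, 148, 148, 148, 149, 148, 148, 147, 147, 146, 146, 147, 146, 145, 145, 144, 144, 144, 144, 144, 143, 142, 142, 143, 142, 141, 155, 159, 146, 140, 138, 139, 137, 137, 136, 136, 135, 135, 134, 132, 132, 163, 178, 179, 178, 177, 175, 171, 171, 168, 169, 167, 155, 100, 60, 58, 57, 57, 56, 56, 57, 58, 57, 57, 57, 56, 56, 57, 57, 58]
L [0.617  0.2357 0.04  ]
R [0.6121 0.0726 0.04  ]
ring1 [0.616  0.1894 0.046 ]
ring2 [0.615  0.1737 0.046 ]
clip [0.4052 0.1433 0.012 ]
clip [0.4629 0.152  0.012 ]
clip [0.4849 0.0229 0.012 ]
clipT [0.4602 0.1538 0.012 ]
clipT [0.482  0.0193 0.012 ]
clipT [0.4252 0.0094 0.012 ]
clipT [0.3999 0.1429 0.012 ]
[0.44182697 0.08132619 0.012     ]
```

Call:
jog_arm:
  plan:
    - [8, 3.5, -20, -0.03]
    - [0, 0, -35, 0]
    - [0, 0, -35, 0]
    - [0, 0, -35, 0]
    - [0, 0, -35, 0]
    - [0, 0, -25, 0]
    - [0, 0, -20, 0]
    - [0, 0, -18, 0]
    - [0, 0, -10, 0]
    - [0, 0, -6, 0]
    - [0, 0, 0, 0]
  fingers: 1.0

```text
time: 2.57
tcp_pos: [0.6133, 0.162, 0.0322]
orientation: [-2.25, -2.191, 0.002]
contact_force: [-1.1, -0.4, 0.1]
opening: 0.999
gripper_force: 0.0
```

Call:
jog_arm:
  plan:
    - [0, 0, 0, 0]
    - [0, 0, 0, 0]
    - [0, 0, 0, 0]
    - [0, 0, 0, 0]
    - [0, 0, 0, 0]
    - [0, 0, 0, 0]
    - [0, 0, 0, 0]
    - [0, 0, 0, 0]
    - [0, 0, 0, 0]
  fingers: 0

```text
time: 3.32
tcp_pos: [0.6133, 0.1614, 0.0336]
orientation: [-2.251, -2.188, 0.003]
contact_force: [-6.0, -0.4, 6.4]
opening: 0.118
gripper_force: 58.5
```

Call:
jog_arm:
  plan:
    - [0, 0, 10, 0]
    - [0, 0, 30, 0]
    - [0, 0, 40, 0]
    - [-10, -6, 38, 0.02]
    - [-20, -9, 34, 0.03]
    - [-30, -14, 25, 0.03]
    - [-30, -14, 20, 0.03]
    - [-30, -14, 15, 0.03]
    - [-25, -11, 14, 0.03]
    - [-15, -7, 10, 0.025]
    - [-10, -4, 0, 0]
    - [0, 0, 0, 0]

```text
time: 4.32
tcp_pos: [0.4437, 0.0817, 0.2708]
orientation: [2.028, 2.396, 0.003]
contact_force: [0.9, -0.1, -0.9]
opening: 0.118
gripper_force: 58.7
```

Call:
jog_arm:
  plan:
    - [0, 0, 0, 0]
    - [0, 0, 0, 0]

```text
time: 4.48
tcp_pos: [0.4449, 0.0824, 0.2692]
orientation: [2.028, 2.399, 0.001]
contact_force: [0.3, -0.0, -1.6]
opening: 0.121
gripper_force: 58.7
```

```bash
python3 - <<'E'
from h import *
s=env.observe();print(s['time'],s['tcp_pos'],s['orientation'],s['opening'],s['gripper_force'])
m=env.camera_model("wrist");im=env.get_image("wrist");cv2.imwrite("pics/w2.png",im)
import pickle;pickle.dump((m,s),open("w2.pkl","wb"))
cv2.imwrite("pics/w2b.png",cv2.resize(im[60:360,80:480],(800,600),interpolation=2))
E
```

```text
4.4833 [0.44491971 0.08242865 0.26921601] [2.02847987e+00 2.39855658e+00 5.94433416e-04] 0.1213064793369557 58.67252826690674
```

View pics/w2b.png

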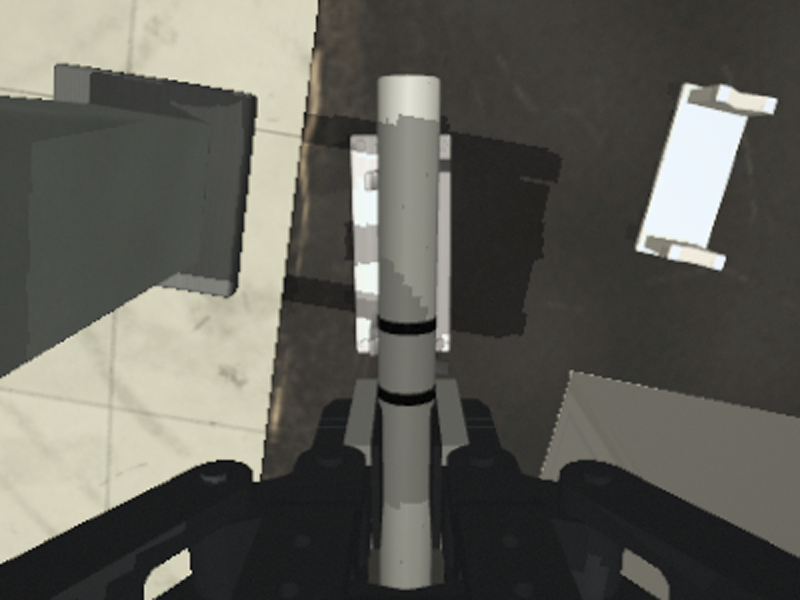

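The rod is in the hand, with its far end at crop (409,76) and rings at (407,326) and (407,398). Clip plate corners are at crop (350,136), (451,136), (449,350) and (358,352).

```bash
python3 - <<'E'
from h import *
import pickle
m,s=pickle.load(open("w2.pkl","rb"))
f=lambda p:(80+p[0]/2-.25,60+p[1]/2-.25)
C=np.array([at_z(m,f(p),.012) for p in [(350,136),(451,136),(449,350),(358,352)]]);print(C.round(4),C.mean(0).round(4))
print("yaw L/R edges",[np.arctan2(-(a-b)[0],(a-b)[1]).round(3) for a,b in((C[0],C[3]),(C[1],C[2]))], "lens",np.linalg.norm(C-np.roll(C,-1,0),axis=1).round(4))
zr=s['tcp_pos'][2]+.0064
P=[at_z(m,f(p),z).round(4) for p,z in [((409,76),zr+.003),((409,120),zr),((407,300),zr),((407,326),zr+.006),((407,398),zr+.006)]]
print(P); d=P[1]-P[2];print("rod yaw",np.arctan2(-d[0],d[1]))
a=np.arctan2(s['orientation'][1],s['orientation'][0]);print("tool y angle",2*a-np.pi/2)
g=cv2.cvtColor(cv2.imread("pics/w2.png"),6)
for r in (105,125,145,160,205,225): print(r,g[r,262:306].tolist())
E
```

```text
[[0.402  0.1411 0.012 ]
 [0.4611 0.151  0.012 ]
 [0.4843 0.0194 0.012 ]
 [0.4266 0.0083 0.012 ]] [0.4435 0.0799 0.012 ]
yaw L/R edges [np.float64(0.183), np.float64(0.174)] lens [0.0599 0.1337 0.0588 0.135 ]
[array([0.4334, 0.1559, 0.2786]), array([0.4347, 0.1483, 0.2756]), array([0.4402, 0.1135, 0.2756]), array([0.4408, 0.1098, 0.2816]), array([0.4433, 0.0948, 0.2816])]
rod yaw 0.15674943489742685
tool y angle 0.1668015495162205
105 [59, 56, 57, 58, 60, 58, 74, 113, 138, 151, 160, 169, 177, 185, 191, 196, 201, 205, 209, 215, 218, 222, 224, 222, 219, 216, 214, 210, 207, 204, 201, 195, 190, 184, 176, 171, 163, 131, 72, 57, 58, 59, 62, 61]
125 [38, 39, 38, 39, 38, 37, 63, 85, 97, 103, 109, 114, 117, 123, 126, 130, 131, 134, 138, 140, 142, 145, 146, 145, 144, 143, 142, 141, 139, 139, 137, 135, 131, 129, 126, 123, 116, 101, 48, 35, 36, 35, 52, 54]
145 [238, 222, 205, 193, 184, 152, 109, 90, 97, 104, 109, 115, 119, 124, 127, 130, 133, 136, 138, 141, 144, 145, 146, 145, 144, 143, 142, 141, 140, 139, 137, 135, 132, 129, 125, 123, 111, 89, 91, 92, 90, 88, 83, 52]
160 [246, 246, 246, 246, 245, 245, 202, 123, 100, 105, 110, 114, 119, 125, 127, 130, 133, 137, 139, 141, 144, 146, 146, 146, 144, 143, 141, 140, 140, 139, 137, 134, 130, 128, 124, 121, 106, 148, 173, 179, 176, 177, 162, 85]
205 [244, 245, 245, 245, 245, 243, 221, 138, 92, 96, 98, 101, 103, 105, 109, 109, 112, 113, 115, 116, 116, 117, 116, 115, 137, 142, 140, 140, 140, 138, 135, 130, 129, 124, 122, 108, 147, 169, 174, 175, 174, 170, 133, 66]
225 [243, 243, 202, 141, 126, 129, 119, 86, 67, 39, 15, 9, 8, 9, 6, 7, 9, 9, 8, 7, 12, 12, 14, 9, 7, 13, 8, 11, 11, 9, 8, 6, 7, 5, 50, 71, 163, 171, 173, 173, 173, 168, 123, 66]
```

Call:
jog_arm:
  plan:
    - [-2, -2, -20, 0.01]
    - [0, 0, -35, 0]
    - [0, 0, -35, 0]
    - [0, 0, -30, 0]
    - [0, 0, -25, 0]
    - [0, 0, -18, 0]
    - [0, 0, -10, 0]
    - [0, 0, -6, 0]
    - [0, 0, 0, 0]
    - [0, 0, 0, 0]

```text
time: 5.37
tcp_pos: [0.4433, 0.0804, 0.0908]
orientation: [2.016, 2.409, 0.001]
contact_force: [0.0, 0.0, -1.0]
opening: 0.117
gripper_force: 58.7
```

Call:
jog_arm:
  plan:
    - [0, 0, -2, 0]
    - [0, 0, -2, 0]
    - [0, 0, -2, 0]
    - [0, 0, -2, 0]
    - [0, 0, -2, 0]
    - [0, 0, 0, 0]
    - [0, 0, 0, 0]

```text
time: 5.95
tcp_pos: [0.4424, 0.0803, 0.0801]
orientation: [-2.016, -2.409, 0.0]
contact_force: [-0.2, 1.2, -0.7]
opening: 0.118
gripper_force: 58.7
```

Call:
jog_arm:
  plan:
    - [0, 0, -2, 0]
    - [0, 0, -2, 0]
    - [0, 0, -2, 0]
    - [0, 0, -2, 0]
    - [0, 0, -2, 0]
    - [0, 0, 0, 0]

```text
time: 6.45
tcp_pos: [0.4422, 0.0803, 0.0696]
orientation: [-2.016, -2.409, 0.001]
contact_force: [0.1, -0.6, -0.9]
opening: 0.117
gripper_force: 58.7
```

Call:
jog_arm:
  plan:
    - [0, 0, -2, 0]
    - [0, 0, -2, 0]
    - [0, 0, -2, 0]
    - [0, 0, -2, 0]
    - [0, 0, 0, 0]

```text
time: 6.87
tcp_pos: [0.4429, 0.0803, 0.063]
orientation: [2.016, 2.409, -0.0]
contact_force: [-5.0, -0.3, 8.7]
opening: 0.115
gripper_force: 59.8
```

Call:
jog_arm:
  plan:
    - [0, 0, -2, 0]
    - [0, 0, -2, 0]
    - [0, 0, -2, 0]
    - [0, 0, -2, 0]
    - [0, 0, 0, 0]

```text
time: 7.28
tcp_pos: [0.4416, 0.0803, 0.0531]
orientation: [-2.016, -2.408, 0.002]
contact_force: [-0.6, -0.3, -8.0]
opening: 0.115
gripper_force: 58.3
```

Call:
jog_arm:
  plan:
    - [0, 0, -2, 0]
    - [0, 0, -2, 0]
    - [0, 0, -1, 0]
    - [0, 0, 0, 0]

```text
time: 7.62
tcp_pos: [0.4433, 0.0804, 0.0493]
orientation: [2.016, 2.408, 0.001]
contact_force: [0.7, -0.6, -2.1]
opening: 0.111
gripper_force: 58.9
```

Call:
jog_arm:
  plan:
    - [0, 0, -1, 0]
    - [0, 0, -1, 0]
    - [0, 0, -1, 0]
    - [0, 0, 0, 0]
    - [0, 0, 0, 0]

```text
time: 8.03
tcp_pos: [0.4436, 0.0804, 0.0487]
orientation: [2.015, 2.409, 0.001]
contact_force: [-10.5, 0.2, 21.2]
opening: 0.115
gripper_force: 61.7
```

Bottomed at the expected height. Open and rise.

Call:
jog_arm:
  plan:
    - [0, 0, 2, 0]
    - [0, 0, 0, 0]
    - [0, 0, 0, 0]
    - [0, 0, 0, 0]
    - [0, 0, 0, 0]
    - [0, 0, 0, 0]
    - [0, 0, 0, 0]
    - [0, 0, 0, 0]
  fingers: 1.0

```text
time: 8.7
tcp_pos: [0.4425, 0.0803, 0.048]
orientation: [-2.016, -2.409, 0.0]
contact_force: [0.4, -0.1, 0.2]
opening: 1.002
gripper_force: 0.0
```

Call:
jog_arm:
  plan:
    - [0, 0, 10, 0]
    - [0, 0, 20, 0]
    - [0, 0, 30, 0]
    - [0, 0, 40, 0]
    - [0, 0, 40, 0]
    - [0, 0, 40, 0]
    - [0, 0, 30, 0]
    - [0, 0, 10, 0]
    - [0, 0, 0, 0]
    - [0, 0, 0, 0]

```text
time: 9.53
tcp_pos: [0.4425, 0.0803, 0.2681]
orientation: [2.016, 2.409, 0.001]
contact_force: [0.2, 0.2, -1.3]
opening: 0.995
gripper_force: 0.0
```

```bash
python3 - <<'E'
from h import *
s=env.observe();print(s['time'],s['tcp_pos'],s['orientation'])
m=env.camera_model("wrist");im=env.get_image("wrist");cv2.imwrite("pics/w3.png",im)
import pickle;pickle.dump((m,s),open("w3.pkl","wb"))
cv2.imwrite("pics/w3b.png",cv2.resize(im[90:290,180:380],(600,600),interpolation=2))
E
```

```text
9.5333 [0.44245493 0.08034233 0.26814387] [2.01604143e+00 2.40878482e+00 5.78922374e-04]
```

View pics/w3b.png

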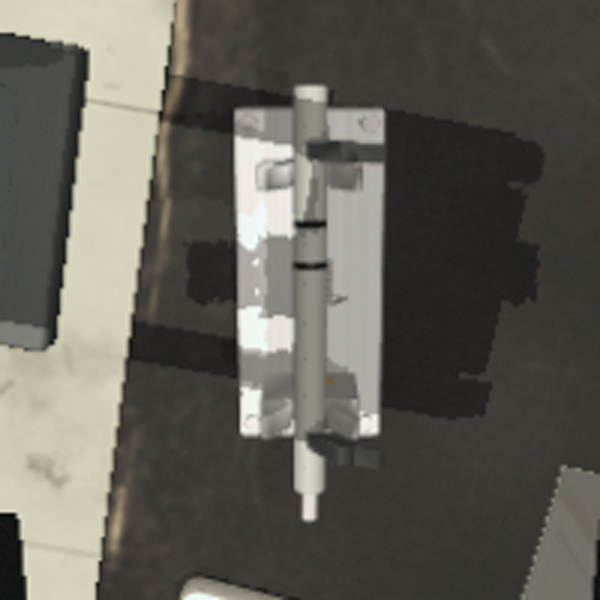

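The rod is seated with both jaw fingers over it, at crop (345,152) and (345,445). The rings, at (310,224) and (310,266), lie between the forks. Now measure the mark and then the gauge.

```bash
python3 - <<'E'
from h import *
import pickle
m,s=pickle.load(open("w3.pkl","rb"))
f=lambda p:(180+p[0]/3-.33,90+p[1]/3-.33)
for n,p,z in [("L",(311,86),.058),("R",(310,492),.055),("r1",(310.5,224),.061),("r2",(310.5,266),.061)]: print(n,at_z(m,f(p),z).round(4))
C=np.array([at_z(m,f(p),.012) for p in [(235,108),(385,108),(381,437),(240,437)]]);print(C.mean(0).round(4),C.round(4))
g=cv2.cvtColor(cv2.imread("pics/w3.png"),6)
e=[]
for r in (155,160,172,178,186,192,200,208):
    row=cv2.GaussianBlur(g[r:r+1].astype(np.float32),(3,1),0)[0]; print(r,g[r,272:296].tolist())
# predicted pixels of gauge from tool at future
E
```

```text
L [0.4305 0.1535 0.058 ]
R [0.4568 0.0047 0.055 ]
r1 [0.4387 0.107  0.061 ]
r2 [0.4413 0.0923 0.061 ]
[0.4436 0.0796 0.012 ] [[0.4024 0.1415 0.012 ]
 [0.4606 0.1519 0.012 ]
 [0.4855 0.0177 0.012 ]
 [0.426  0.0071 0.012 ]]
155 [232, 235, 233, 234, 233, 188, 148, 164, 177, 187, 165, 122, 111, 109, 130, 128, 120, 165, 174, 175, 176, 178, 176, 174]
160 [232, 234, 232, 233, 232, 187, 148, 164, 177, 157, 122, 110, 111, 136, 133, 126, 119, 165, 173, 175, 176, 178, 176, 174]
172 [135, 137, 137, 137, 136, 122, 105, 116, 126, 127, 138, 141, 143, 140, 134, 125, 122, 164, 173, 174, 175, 177, 175, 173]
178 [135, 137, 135, 136, 134, 92, 36, 22, 24, 25, 47, 57, 56, 32, 26, 16, 35, 101, 134, 169, 176, 178, 175, 174]
186 [134, 135, 135, 135, 134, 119, 105, 117, 127, 135, 140, 142, 143, 139, 132, 123, 114, 114, 137, 169, 175, 175, 174, 172]
192 [134, 134, 134, 135, 133, 118, 106, 117, 127, 134, 140, 142, 142, 139, 131, 123, 119, 158, 165, 166, 174, 175, 174, 172]
200 [227, 225, 226, 227, 225, 201, 133, 117, 128, 134, 140, 142, 142, 138, 131, 122, 124, 163, 172, 172, 174, 174, 173, 172]
208 [134, 133, 134, 136, 132, 119, 106, 118, 128, 134, 141, 142, 141, 138, 130, 121, 122, 163, 172, 172, 174, 173, 173, 171]
```

Call:
jog_arm:
  plan:
    - [0, 20, 15, 0]
    - [0, 35, 15, 0]
    - [0, 40, 0, 0]
    - [0, 40, 0, 0]
    - [0, 40, 0, 0]
    - [0, 35, 0, 0]
    - [0, 20, 0, 0]
    - [0, 10, 0, 0]
    - [0, 0, 0, 0]
    - [0, 0, 0, 0]

```text
time: 10.42
tcp_pos: [0.442, 0.3195, 0.2963]
orientation: [-2.015, -2.409, 0.006]
contact_force: [0.4, 0.0, -0.7]
opening: 0.999
gripper_force: 0.0
```

```bash
python3 - <<'E'
from h import *
s=env.observe();print(s['time'],s['tcp_pos'],s['orientation'])
m=env.camera_model("wrist");im=env.get_image("wrist");cv2.imwrite("pics/w4.png",im)
import pickle;pickle.dump((m,s),open("w4.pkl","wb"))
E
```

```text
10.4167 [0.44198358 0.31951428 0.29629001] [-2.0152153  -2.40914832  0.00554988]
```

View pics/w4.png

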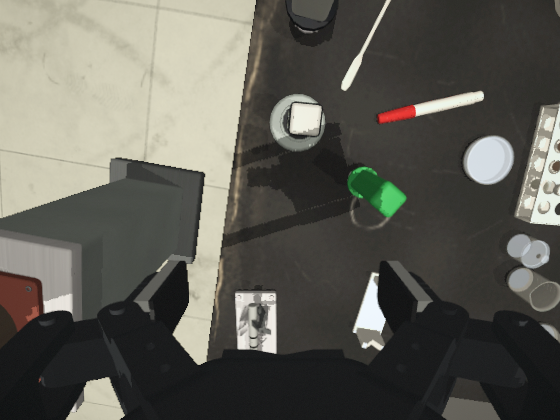

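Gauge top at (306,119), stand around (297,122). I fit the top square numerically.

```bash
python3 - <<'E'
from h import *
import pickle
m,s=pickle.load(open("w4.pkl","rb"))
im=cv2.imread("pics/w4.png");g=cv2.cvtColor(im,6)
for r in range(98,142,3): print(r,g[r,282:332:2].tolist())
for th in(200,225):
    mk=np.zeros_like(g);mk[95:145,275:335]=(g[95:145,275:335]>th)
    n,l,st,c=cv2.connectedComponentsWithStats(mk);k=1+st[1:,4].argmax()
    cs=cv2.findContours((l==k).astype(np.uint8),0,1)[0][0]
    box=cv2.boxPoints(cv2.minAreaRect(cs)); W=np.array([at_z(m,p,.164) for p in box])
    print(th,st[k],c[k],box.tolist(),W.round(4).tolist(),W.mean(0), np.linalg.norm(W-np.roll(W,-1,0),axis=1))
    d=W[1]-W[0];print(np.arctan2(d[1],d[0])%(np.pi/2))
print("stand",at_z(m,(297,122),.0).round(4))
E
```

```text
98 [69, 143, 170, 192, 201, 202, 203, 203, 204, 204, 205, 205, 198, 181, 158, 104, 60, 60, 59, 61, 59, 59, 61, 62, 62]
101 [167, 186, 185, 185, 185, 185, 134, 107, 138, 173, 202, 204, 205, 203, 203, 190, 158, 108, 58, 57, 62, 61, 62, 65, 63]
104 [186, 187, 187, 186, 140, 145, 205, 213, 209, 207, 203, 200, 197, 196, 162, 120, 81, 40, 38, 45, 61, 63, 62, 63, 63]
107 [187, 187, 150, 183, 71, 194, 227, 238, 238, 239, 238, 238, 236, 234, 231, 228, 226, 224, 220, 196, 43, 63, 62, 61, 63]
110 [187, 164, 116, 63, 34, 202, 231, 239, 238, 239, 238, 238, 239, 238, 238, 238, 237, 237, 231, 204, 33, 60, 64, 63, 63]
113 [166, 181, 61, 108, 35, 210, 235, 239, 239, 239, 238, 238, 238, 238, 238, 238, 237, 237, 227, 199, 76, 59, 60, 62, 63]
116 [183, 65, 62, 126, 69, 214, 233, 239, 239, 239, 239, 239, 239, 239, 238, 238, 237, 236, 222, 193, 157, 140, 61, 63, 63]
119 [179, 60, 61, 77, 124, 218, 239, 239, 239, 239, 239, 239, 239, 238, 238, 237, 237, 237, 218, 117, 196, 148, 61, 61, 63]
122 [119, 63, 53, 50, 167, 222, 239, 239, 240, 239, 239, 239, 238, 238, 238, 237, 236, 236, 213, 65, 202, 150, 60, 59, 
[... 895 characters left out ...]
92382812], [317.6534729003906, 134.46536254882812]] [[0.4367, 0.3806, 0.164], [0.4349, 0.4028, 0.164], [0.457, 0.4047, 0.164], [0.4593, 0.3824, 0.164]] [0.44699227 0.39263009 0.164     ] [0.02229143 0.02217657 0.0223471  0.02261855]
0.0804338024243858
225 [292 106  27  26 572] [304.54370629 117.83391608] [[291.4411315917969, 130.30960083007812], [294.1205749511719, 104.85479736328125], [318.5863342285156, 107.43014526367188], [315.9068908691406, 132.88494873046875]] [[0.4378, 0.3819, 0.164], [0.4363, 0.4016, 0.164], [0.4558, 0.4031, 0.164], [0.4576, 0.3834, 0.164]] [0.44688009 0.39251032 0.164     ] [0.01977643 0.019535   0.01982136 0.01987984]
0.0761270928057296
stand [0.447  0.3934 0.    ]
```

```bash
python3 - <<'E'
from h import *
import pickle
m,s=pickle.load(open("w4.pkl","rb"))
print("cam-tcp",-np.array(m['R']).T@m['t']-s['tcp_pos'])
sc=env.camera_model("scene"); I=cv2.imread("pics/scene0.png")
c=np.array([.447,.3926]);y=.078;ex=np.array([np.cos(y),np.sin(y)]);ey=np.array([-np.sin(y),np.cos(y)])
for nm,n,u in(("-x",-ex,ey),("-y",-ey,ex)):
    print(nm)
    for z in np.arange(.16,.07,-.01):
        P=[np.r_[c+n*.013+u*k,z] for k in(-.008,-.004,0,.004,.008)]
        q=proj(sc,P); print(round(z,3),[I[int(round(b)),int(round(a))].tolist() for a,b in q])
E
```

```text
cam-tcp [-0.01063938  0.06248388  0.13154717]
-x
0.16 [[69, 75, 79], [69, 75, 79], [93, 103, 108], [77, 86, 91], [101, 113, 119]]
0.15 [[98, 108, 113], [86, 95, 99], [95, 106, 110], [90, 100, 106], [105, 119, 123]]
0.14 [[98, 111, 115], [98, 109, 114], [101, 110, 115], [98, 109, 114], [96, 108, 113]]
0.13 [[100, 111, 116], [99, 111, 115], [103, 115, 118], [98, 111, 115], [97, 109, 112]]
0.12 [[101, 112, 116], [100, 113, 116], [101, 111, 115], [97, 110, 111], [94, 108, 110]]
0.11 [[96, 107, 110], [93, 107, 109], [98, 110, 113], [97, 110, 112], [95, 108, 111]]
0.1 [[83, 93, 94], [76, 87, 85], [75, 89, 84], [82, 97, 96], [71, 84, 84]]
0.09 [[95, 106, 110], [82, 94, 96], [76, 87, 90], [77, 85, 88], [77, 89, 89]]
0.08 [[97, 109, 112], [88, 97, 101], [79, 88, 93], [70, 77, 80], [69, 78, 82]]
-y
0.16 [[67, 74, 76], [67, 73, 76], [65, 71, 73], [56, 62, 64], [50, 55, 59]]
0.15 [[94, 104, 108], [89, 101, 103], [92, 104, 106], [82, 91, 98], [69, 77, 81]]
0.14 [[92, 106, 108], [92, 104, 107], [91, 103, 106], [87, 95, 100], [65, 73, 75]]
0.13 [[91, 104, 109], [91, 102, 105], [92, 104, 108], [91, 103, 107], [73, 84, 87]]
0.12 [[91, 102, 105], [91, 103, 107], [92, 102, 106], [86, 98, 102], [65, 73, 76]]
0.11 [[92, 103, 107], [88, 100, 100], [91, 104, 105], [86, 97, 99], [75, 84, 88]]
0.1 [[93, 106, 108], [90, 100, 104], [89, 97, 103], [83, 92, 96], [67, 72, 77]]
0.09 [[93, 103, 105], [92, 102, 107], [91, 103, 108], [89, 100, 103], [74, 82, 85]]
0.08 [[85, 97, 100], [85, 95, 99], [88, 95, 100], [82, 92, 95], [73, 81, 81]]
```

Call:
jog_arm:
  plan:
    - [5, 15, 0, -0.05]
    - [0, 25, 0, -0.05]
    - [0, 23, 0, 0]
    - [0, 10, 0, 0]
    - [0, 0, -15, 0]
    - [0, 0, -30, 0]
    - [0, 0, -20, 0]
    - [0, 0, 0, 0]
    - [0, 0, 0, 0]

```text
time: 11.22
tcp_pos: [0.4473, 0.3916, 0.2321]
orientation: [-2.135, -2.304, 0.005]
contact_force: [-0.3, -0.6, 0.9]
opening: 1.0
gripper_force: 0.0
```

The display patch is on the −x face, so the gauge yaw is about 0.08. Descend and grip.

Call:
jog_arm:
  plan:
    - [0, 1, -25, 0]
    - [0, 0, -30, 0]
    - [0, 0, -25, 0]
    - [0, 0, -15, 0]
    - [0, 0, -8, 0]
    - [0, 0, -3, 0]
    - [0, 0, 0, 0]

```text
time: 11.8
tcp_pos: [0.4484, 0.3944, 0.1284]
orientation: [2.134, 2.305, 0.002]
contact_force: [-0.4, 0.3, -0.3]
opening: 1.005
gripper_force: 0.0
```

Call:
jog_arm:
  plan:
    - [0, 0, 0, 0]
    - [0, 0, 0, 0]
    - [0, 0, 0, 0]
    - [0, 0, 0, 0]
    - [0, 0, 0, 0]
    - [0, 0, 0, 0]
    - [0, 0, 0, 0]
    - [0, 0, 0, 0]
  fingers: 0

```text
time: 12.47
tcp_pos: [0.4479, 0.3946, 0.1279]
orientation: [2.134, 2.305, 0.001]
contact_force: [-0.2, -1.5, 5.6]
opening: 0.3
gripper_force: 59.8
```

Call:
jog_arm:
  plan:
    - [0, 0, 5, 0]
    - [0, 0, 12, 0]
    - [0, 0, 20, 0]
    - [0, 0, 25, 0]
    - [0, 0, 25, 0]
    - [0, 0, 20, 0]
    - [0, 0, 10, 0]
    - [0, -10, 0, 0.02]
    - [0, -20, 0, 0.025]
    - [-2, -30, 0, 0.025]
    - [-2, -30, 0, 0.025]
    - [-2, -30, 0, 0]

```text
time: 13.47
tcp_pos: [0.4408, 0.2731, 0.2436]
orientation: [-2.02, -2.406, 0.002]
contact_force: [1.1, -0.7, -0.9]
opening: 0.295
gripper_force: 59.2
```

Call:
jog_arm:
  plan:
    - [-2, -30, 0, 0]
    - [0, -30, 0, 0]
    - [0, -30, 0, 0]
    - [0, -30, 0, 0]
    - [0, -25, 0, 0]
    - [0, -15, 0, 0]
    - [0, -10, 0, 0]
    - [0, -4, 0, 0]
    - [0, 0, 0, 0]
    - [0, 0, 0, 0]

```text
time: 14.3
tcp_pos: [0.4395, 0.1008, 0.2441]
orientation: [-2.022, -2.404, -0.0]
contact_force: [-0.2, -0.5, -0.6]
opening: 0.296
gripper_force: 59.2
```

```bash
python3 - <<'E'
from h import *
import pickle
s=env.observe();print(s['time'],s['tcp_pos'],s['orientation'],s['opening'],s['contact_force'])
a=np.arctan2(s['orientation'][1],s['orientation'][0]);print("tool y angle",2*a-np.pi/2)
sc=env.camera_model("scene");S=env.get_image("scene");T=env.get_image("top");m=env.camera_model("wrist");W=env.get_image("wrist")
for n,i in zip("STW",(S,T,W)): cv2.imwrite(f"pics/p_{n}.png",i)
pickle.dump((m,s),open("w5.pkl","wb"))
q=proj(sc,[.44,.0995,.1])[0].astype(int);print(q)
x0,y0=q[0]-40,q[1]-60
print(x0,y0)
A=cv2.resize(S[y0:y0+100,x0:x0+80],(480,600),interpolation=2)
B=cv2.resize(W[180:420,210:338],(320,600),interpolation=2)
cv2.imwrite("pics/c5.png",np.hstack([A,B]))
E
```

```text
14.3 [0.43951197 0.10083583 0.24407531] [-2.02203268e+00 -2.40370714e+00 -2.52211263e-04] 0.29597817205560056 [-0.20093755 -0.54802998 -0.60465077]
tool y angle -6.111131612087784
[292 259]
252 199
```

View pics/c5.png

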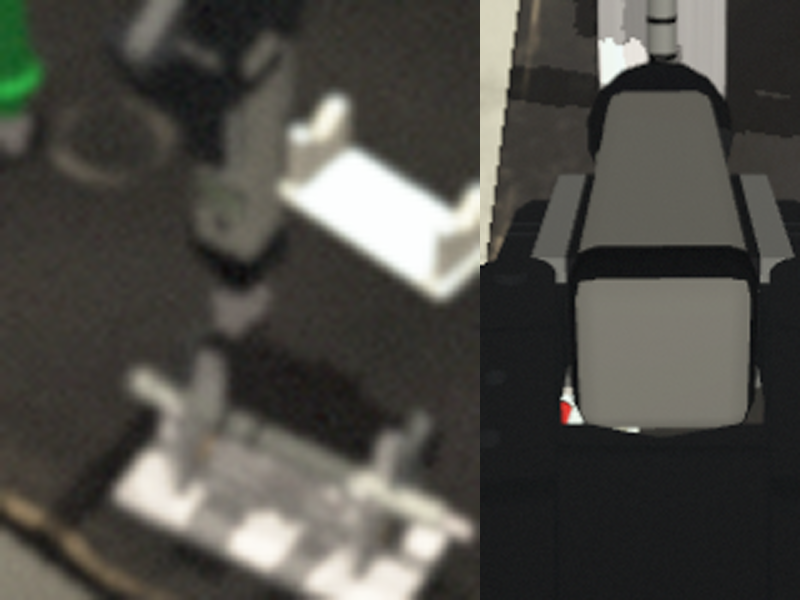

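In the wrist view (right half) the gauge top square spans crop x 577–751 and y 278–426. The +y face's lower edge is at y≈92, and the rings are at (662,20) and (662,57). The scene view shows the gauge hanging upright above the rod with its foot clear. Now compute the offset.

```bash
python3 - <<'E'
from h import *
import pickle
m,s=pickle.load(open("w5.pkl","rb"))
f=lambda p:(210+(p[0]-480)/2.5-.3,180+p[1]/2.5-.3)
W=cv2.cvtColor(cv2.imread("pics/p_W.png"),6)
print("col",W[180:355,283].tolist())
tz=s['tcp_pos'][2]; zo=tz-.1139
C=np.array([at_z(m,f(p),zo+.15) for p in [(577,278),(751,278),(748,424),(580,424)]]);print("top",C.round(4).tolist(),C.mean(0).round(4),s['tcp_pos'])
u=np.array([-np.sin(.173),np.cos(.173)])
for n,p,z in [("top edge +y",(664,247),zo+.15),("face bottom",(666,92),zo+.052),("r1",(662,20),.061),("r2",(662,57),.061)]:
    X=at_z(m,f(p),z);print(n,X.round(4),"along-y from tcp",((X-s['tcp_pos'])[:2]@u).round(4))
for r in (182,186,192,198): print(r,W[r,270:296].tolist())
E
```

```text
col [144, 144, 144, 143, 144, 144, 143, 89, 24, 79, 132, 144, 144, 144, 144, 144, 145, 144, 144, 143, 144, 109, 52, 39, 39, 26, 25, 24, 25, 25, 24, 22, 23, 23, 22, 24, 51, 88, 95, 95, 95, 95, 94, 96, 95, 94, 95, 94, 95, 95, 96, 95, 96, 95, 96, 96, 95, 96, 96, 95, 95, 95, 96, 95, 96, 95, 95, 95, 95, 95, 95, 95, 96, 96, 96, 95, 96, 95, 96, 95, 96, 96, 94, 95, 95, 95, 95, 94, 95, 95, 96, 95, 95, 95, 95, 96, 95, 95, 40, 16, 18, 16, 18, 20, 19, 21, 19, 20, 22, 19, 21, 94, 118, 119, 120, 121, 121, 121, 122, 122, 123, 123, 123, 123, 124, 123, 123, 123, 123, 123, 122, 123, 122, 123, 122, 123, 122, 122, 122, 122, 122, 123, 121, 123, 122, 122, 122, 122, 121, 121, 121, 121, 121, 121, 121, 121, 122, 120, 120, 121, 121, 121, 121, 120, 121, 120, 120, 118, 114, 109, 101, 62, 51, 51, 39]
top [[0.4266, 0.11, 0.2802], [0.4495, 0.114, 0.2802], [0.4538, 0.0912, 0.2802], [0.4303, 0.0871, 0.2802]] [0.4401 0.1006 0.2802] [0.43951197 0.10083583 0.24407531]
top edge +y [0.4373 0.1165 0.2802] along-y from tcp 0.0158
face bottom [0.439  0.1109 0.1822] along-y from tcp 0.01
r1 [0.4385 0.1074 0.061 ] along-y from tcp 0.0066
r2 [0.4411 0.0924 0.061 ] along-y from tcp -0.0086
182 [136, 136, 137, 136, 137, 137, 123, 105, 114, 124, 131, 138, 140, 144, 144, 139, 132, 122, 132, 165, 174, 175, 177, 178, 176, 174]
186 [136, 135, 137, 136, 136, 136, 103, 77, 96, 108, 128, 137, 141, 143, 144, 125, 114, 93, 94, 162, 174, 175, 176, 178, 176, 173]
192 [135, 135, 137, 136, 137, 136, 123, 104, 114, 124, 131, 137, 141, 144, 144, 138, 132, 121, 132, 166, 173, 174, 175, 177, 175, 173]
198 [229, 228, 230, 229, 218, 161, 121, 103, 113, 124, 131, 137, 140, 144, 144, 139, 132, 121, 113, 115, 146, 170, 176, 177, 173, 172]
```

```bash
python3 - <<'E'
from h import *
import pickle
m,s=pickle.load(open("w5.pkl","rb"))
t=s['tcp_pos'];zo=t[2]-.1139
u=np.array([-np.sin(.173),np.cos(.173)]);P=lambda a,z:np.r_[t[:2]+a*u,zo+z]
for n,a,z in[("collar top out",.019,.052),("collar bot out",.019,.046),("face bot",.013,.052),("face top",.013,.15),("top back",-.013,.15)]: print(n,proj(m,P(a,z))[0].round(1))
sc=env.camera_model("scene")
q=lambda X:((proj(sc,X)[0]-[252,199])*6+3).round(0)
print("scene crop px: origin",q(P(0,0)),"foot top?",q(P(0,.012)),"collar bottom",q(P(0,.046)),"mark top",q([.4399,.0998,.061]))
print("R z-axis",cv2.Rodrigues(s['orientation'])[0][:,2])
S=cv2.cvtColor(cv2.imread("pics/p_S.png"),6)
for r in range(238,262,2): print(r,S[r,278:308].tolist())
E
```

```text
collar top out [282.2 202.7]
collar bot out [282.2 200.6]
face bot [282.2 212. ]
face top [281.8 286.2]
top back [281.9 351.9]
scene crop px: origin [245. 320.] foot top? [245. 300.] collar bottom [244. 244.] mark top [249. 425.]
R z-axis [-2.83975325e-04  4.48735981e-04 -9.99999859e-01]
238 [55, 50, 54, 52, 53, 47, 50, 65, 81, 87, 90, 92, 100, 104, 105, 107, 103, 91, 74, 52, 37, 37, 49, 54, 49, 54, 55, 54, 63, 87]
240 [56, 55, 54, 59, 54, 45, 37, 26, 34, 47, 57, 74, 83, 90, 96, 97, 88, 66, 43, 27, 31, 37, 48, 54, 53, 53, 51, 55, 51, 50]
242 [57, 55, 58, 52, 54, 51, 47, 40, 34, 27, 23, 25, 30, 41, 52, 54, 40, 32, 31, 36, 35, 42, 50, 56, 53, 52, 55, 53, 52, 50]
244 [53, 56, 55, 57, 53, 59, 54, 53, 50, 38, 32, 15, 16, 24, 16, 21, 24, 34, 45, 49, 48, 53, 53, 53, 51, 52, 54, 53, 52, 51]
246 [54, 58, 56, 54, 57, 58, 53, 57, 58, 60, 53, 47, 35, 30, 28, 37, 55, 70, 67, 59, 58, 56, 54, 51, 55, 49, 49, 50, 53, 51]
248 [53, 55, 64, 56, 53, 55, 54, 59, 61, 80, 92, 92, 87, 84, 81, 88, 95, 97, 88, 70, 58, 52, 51, 54, 54, 54, 54, 48, 53, 47]
250 [54, 56, 53, 52, 56, 56, 56, 55, 62, 74, 94, 105, 107, 108, 107, 105, 105, 92, 74, 64, 58, 55, 56, 54, 53, 54, 54, 52, 53, 53]
252 [58, 52, 56, 56, 53, 56, 62, 56, 59, 70, 92, 105, 105, 104, 98, 83, 72, 61, 51, 55, 54, 52, 52, 52, 53, 46, 55, 54, 52, 47]
254 [55, 55, 55, 56, 60, 59, 61, 61, 55, 52, 54, 66, 80, 78, 64, 51, 41, 45, 49, 52, 51, 52, 53, 54, 45, 51, 52, 49, 51, 46]
256 [53, 54, 52, 54, 52, 62, 57, 56, 52, 44, 35, 38, 35, 38, 36, 35, 37, 36, 38, 40, 42, 46, 51, 49, 51, 50, 51, 52, 48, 51]
258 [52, 54, 48, 51, 52, 59, 70, 95, 102, 92, 73, 53, 36, 31, 31, 31, 34, 27, 27, 33, 32, 31, 39, 41, 42, 45, 48, 44, 44, 50]
260 [72, 60, 57, 54, 57, 65, 84, 107, 117, 112, 95, 69, 42, 30, 34, 35, 34, 34, 35, 30, 32, 26, 24, 26, 32, 32, 33, 31, 33, 34]
```

Upright and aligned. Descend.

Call:
jog_arm:
  plan:
    - [0, -0.8, -10, 0]
    - [0, 0, -20, 0]
    - [0, 0, -20, 0]
    - [0, 0, -12, 0]
    - [0, 0, -6, 0]
    - [0, 0, -2, 0]
    - [0, 0, 0, 0]
    - [0, 0, 0, 0]

```text
time: 15.12
tcp_pos: [0.4401, 0.0997, 0.1748]
orientation: [2.022, 2.404, 0.001]
contact_force: [-0.3, -0.6, -1.2]
opening: 0.302
gripper_force: 59.2
```

Call:
jog_arm:
  plan:
    - [0, 0, -1, 0]
    - [0, 0, -1, 0]
    - [0, 0, 0, 0]
    - [0, 0, 0, 0]

```text
time: 15.45
tcp_pos: [0.4398, 0.0995, 0.1725]
orientation: [2.022, 2.404, 0.001]
contact_force: [1.4, -0.2, -1.4]
opening: 0.298
gripper_force: 59.2
```

Call:
jog_arm:
  plan:
    - [0, 0, -1, 0]
    - [0, 0, -1, 0]
    - [0, 0, -1, 0]
    - [0, 0, 0, 0]
    - [0, 0, 0, 0]

```text
time: 15.87
tcp_pos: [0.4397, 0.0995, 0.1693]
orientation: [2.022, 2.404, 0.0]
contact_force: [0.1, -0.0, -0.4]
opening: 0.295
gripper_force: 59.5
```

Call:
jog_arm:
  plan:
    - [0, 0, -1, 0]
    - [0, 0, -1, 0]
    - [0, 0, 0, 0]
    - [0, 0, 0, 0]

```text
time: 16.2
tcp_pos: [0.4398, 0.0995, 0.1673]
orientation: [2.022, 2.404, 0.0]
contact_force: [0.6, 0.2, 1.0]
opening: 0.299
gripper_force: 59.7
```

Call:
jog_arm:
  plan:
    - [0, 0, -1, 0]
    - [0, 0, 0, 0]
    - [0, 0, 0, 0]

```text
time: 16.45
tcp_pos: [0.4397, 0.0995, 0.1663]
orientation: [2.022, 2.404, 0.0]
contact_force: [0.9, 0.1, 1.1]
opening: 0.294
gripper_force: 59.7
```

Call:
jog_arm:
  plan:
    - [0, 0, -1, 0]
    - [0, 0, 0, 0]
    - [0, 0, 0, 0]
    - [0, 0, 0, 0]

```text
time: 16.78
tcp_pos: [0.4397, 0.0995, 0.1653]
orientation: [2.022, 2.404, 0.0]
contact_force: [0.8, 0.4, 1.3]
opening: 0.297
gripper_force: 59.8
```

```bash
python3 - <<'E'
from h import *
import pickle
F=[]
for i in range(6):
    W=env.get_image("wrist"); s=env.observe(); F.append(s['contact_force'][2])
print(np.round(F,2),np.mean(F),s['tcp_pos'],s['opening'],s['time'])
m=env.camera_model("wrist");S=env.get_image("scene")
A=cv2.resize(S[199:299,252:332],(480,600),interpolation=2)
B=cv2.resize(W[150:390,210:338],(320,600),interpolation=2)
cv2.imwrite("pics/c6.png",np.hstack([A,B])); cv2.imwrite("pics/p6.png",W)
g=cv2.cvtColor(W,6);print(g[140:230,283].tolist())
for y in(.1074,.0923): print(proj(m,[.44-.17*(y-.0998),y,.061]))
E
```

```text
[1.42 1.27 2.2  1.76 1.72 2.52] 1.8146769155004865 [0.43968842 0.09954467 0.16524871] 0.29547999331828406 17.0833
[61, 116, 142, 144, 144, 144, 143, 144, 143, 144, 144, 143, 144, 144, 143, 144, 144, 144, 144, 144, 144, 144, 144, 143, 125, 113, 113, 83, 55, 49, 50, 51, 51, 50, 52, 52, 66, 102, 112, 113, 112, 113, 113, 113, 113, 112, 113, 113, 112, 113, 113, 112, 113, 112, 113, 112, 113, 113, 112, 113, 113, 113, 100, 54, 15, 18, 25, 24, 21, 23, 22, 24, 21, 22, 25, 23, 52, 88, 96, 95, 96, 96, 95, 95, 96, 96, 96, 95, 96, 98]
[[282.76467835 203.92302399]]
[[282.69585341 223.18215607]]
```

View pics/c6.png

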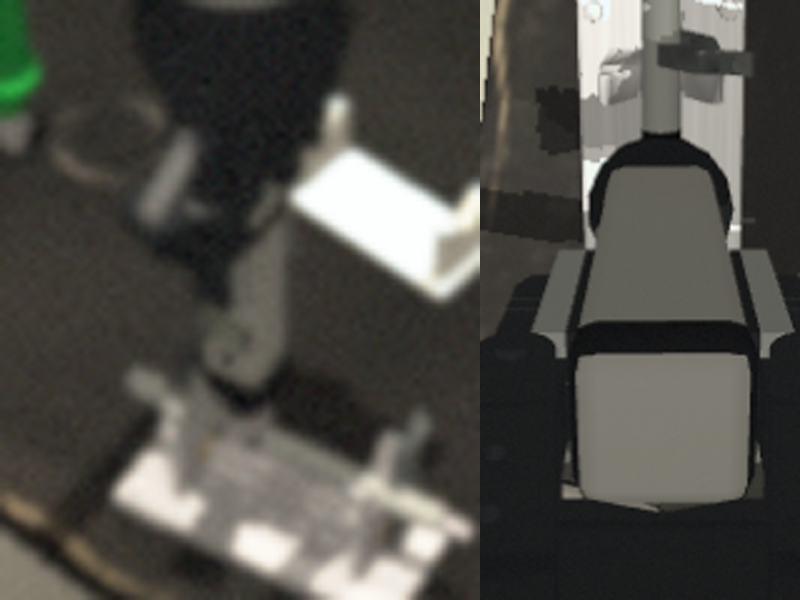

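The gauge stands upright on the rod between the forks, with the collar clear of the jaw finger at crop (705,60), which is still over the rod. The force is about 2.8 N including the gauge's weight, so the foot is about half-way in. Handing in.

```bash
python3 -c "
from plant import env
print(env.finish_job())"
```

```text
the job is handed in; nothing more can be done
None
```

I handed the job in at about 17 s: the rod is seated in the clip with the jaw shut over it, and the robot is holding the gauge upright on the rod midway between the rings, foot pressed in about 4 mm at roughly 2.8 N; no verdict came back.

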